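# Steer the laser's pilot dot onto the next weld mark

### The job

The sheet on the plate still needs its fourth laser spot weld: turn the red-topped and the blue-topped thumbscrew on the mirror head until the red pilot dot lies wholly inside the inked ring on the sheet, then let go. Do not touch the mirror or its frame, and leave the other things on the table as they are.

Things in the scene. Friction and masses are not known exactly. Their poses are not given: they have to be found in the camera images.
- beam_unit: Laser beam unit, bolted down: aluminium base, column, grey head plate with two black thumbscrews (plate top 248 mm over the table), black laser tube at 45 degrees. Origin on the table under the mirror's middle; y points from the work to the laser tube, x from the head to the column, z up. With both screws at zero the dot is at x 0, y -212 mm.
- screw_red_grip (a point): Grip point of the red-topped thumbscrew, on its upright axis, 276 mm over the table: black knurled knob, 26 mm across and 24 mm tall, from 12 mm below to 12 mm above this point; the head plate's top is 28 mm below this point. It stays in place and at its height when turned; the space round it is free. At x -50, y -36 mm of the beam unit, 88 mm from the other screw.
- screw_blue_grip (a point): Grip point of the blue-topped thumbscrew, on its upright axis, 276 mm over the table: black knurled knob, 26 mm across and 24 mm tall, from 12 mm below to 12 mm above this point; the head plate's top is 28 mm below this point. It stays in place and at its height when turned; the space round it is free. At x 0, y 36 mm of the beam unit.
- screw_red (a joint): Red-topped screw, rad, growing clockwise seen from above, stops at -2.9 and 2.9. Each rad clockwise swings the dot 0.0484 rad anticlockwise (from above) round the blue screw's axis, so about 12 mm towards +x of the beam unit. Friction 0.04 N m; stays where left. It carries the blue knob round by that same small angle; this alters neither the blue reading nor the dot's distance from that axis.
- screw_blue (a joint): Blue-topped screw, rad, growing clockwise seen from above, stops at -2.9 and 2.9. Each rad clockwise moves the dot 15 mm nearly straight away from the blue screw's axis (about -y of the beam unit), from 248 mm at zero. Friction 0.04 N m; stays where left.
- pilot_dot (a point): Centre of the laser's red pilot dot, 10 mm across, on the sheet, 8 mm over the table. It only moves by the two screws.
- mark: The inked ring with four short ticks outside it, on the bright sheet: 22 mm inside, origin at its centre, 8 mm over the table. It is at one of the four weld places; the other three have dark round spot welds, 15 mm across.
- work_plate: The work: dark plate 95 x 115 x 6 mm with a bright sheet 84 x 99 x 2 mm on it, held down by two toe clamps at its +y and -y ends (26 mm high over the table); fixed. Origin under its centre on the table.
- mirror: The mirror cell, a round dark disc 68 mm across under the head plate, glass down, 217 mm over the table. Origin at its centre. Not to be touched.
- magnet_red: Bystander: red welding magnet, 70 x 70 x 16 mm, lying on the table, origin at its underside.
- antispatter_tin: Bystander: dark grey tin, 74 mm across and 69 mm tall, origin at its underside.
- nut_m20: Bystander: steel nut, 34 x 30 x 16 mm, origin at its underside.
- gas_nozzle_1: Bystander: pale conical gas nozzle lying down, 21 x 68 x 21 mm, origin at its underside.
- tube_offcut: Bystander: dark square tube offcut, 30 x 75 x 30 mm, origin at its underside.
- mirror_frame: The sprung mirror frame, a 104 x 104 x 8 mm plate, close under the head plate, round the mirror cell. Origin at its pivot ball. Not to be touched.
- bolt_m16: Bystander: steel bolt lying down, 24 x 81 x 28 mm, origin at its underside.

How it is judged:
By the outcome, as a careful person would: the job done as asked, in the order asked, and still so for the second after the job is handed in, with the robot touching nothing.
It also fails if it takes over 61 s, if anything falls off the work surface, if the arm or the gripper's body presses on something with over 40 N, if the wrist force passes 120 N, or if a joint passes its speed limit or range.

### The arm

A 6-joint arm with a two-finger parallel gripper is mounted at the origin on a cart in front of the work surface, level with it; the furniture and walls round the work are solid. World frame = base frame: x ahead of the robot, y to its left, z up, the work surface at z = 0. Lengths are in mm, angles in rad, forces in N, time in s.
With the tool pointing down it reaches from about 350 to 875 mm from the base axis. Payload 4.2 kg.
Tool frame: the origin (TCP) lies midway between the tips of the shut fingers; the grasp point (between the pads) lies 19 mm behind it (arm.grip_point_offset is the distance from the TCP to the grasp point, in mm); z points along the fingers, x is the direction in which the jaws open and shut, and the axes are right-handed (so a half turn about z gives the same grasp; the last joint's range is limited). The gripper opens to 85 mm and grips with 20 to 120 N. Pads are 22 mm wide; open, the fingers measure 114 mm over their backs; the gripper's body (76 mm by 85 mm) begins 54 mm behind the grasp point. The pads swing forward as they close: fully open they stand 13 mm farther back than shut.
Start: joints at [-0.955, 0.385, 0.008, 0, -1.194, -0.259], TCP at [218.313, -585.61, 231.312] pointing down, gripper open.
Joint ranges: [-3.14, 3.14], [-1.21, 2.06], [-1.07, 1.41], [-3.16, 2.05], [-2.99, -0.16], [-3.1, 3.1]. Speed limits (rad/s): [2.79, 2.79, 3.14, 3.14, 3.14, 3.14].

### API

Orientations are given as a unit quaternion [x, y, z, w].
In Python, from bench import arm gives the robot as it stands.
- The arm moves only by the tool move_arm, never from a script. Its argument "targets" is a list of rows, each a list of 7 numbers: the shift along the tool's x, y, z in cm, then the turn, a rotation vector about the tool's x, y, z in degrees, then the closure in counts, from 0 (fully open) to 255 (shut). In form: [[x, y, z, wx, wy, wz, grip], ...]. A call has 1 to 20 rows; each row is the pose to reach, as a shift and turn from the pose commanded when the call began, along the tool's axes at that moment; what a row does not reach only later rows make up. A row lasts 1/8 s, in which the tool goes at most 62.5 mm and 10.7 degrees, less where a joint would pass 70% of its speed; a pose out of reach is approached as far as the arm can. A call with a gripper value outside its range is refused whole. The fingers move at their own pace and stop on an object; the grip force is fixed at half the most. Time passes only in rows, so rows that repeat a pose let the fingers close. It gives the time, the measured TCP pose, the force and the opening at its end, in the units of the state.
- arm.read_state(): the state, without advancing time (a new reading comes with each control period).
- arm.get_image(name): name is "scene" or "side" or "wrist"; returns (picture, depth): 400x640x3 uint8, blue, green, red; 400x640 float32, mm along the optical axis (not along the pixel's ray), 0 where there is no reading.
- arm.camera_params(name): a dict with "mtx" (3x3 intrinsics, pixels), "world_to_cam" (4x4, takes a point from world to camera coordinates); the wrist camera has in their place "mount" (4x4, takes a point from camera to tool coordinates, whose origin is the TCP and whose axes are the tool frame's). Camera axes: x right, y down, z forward; pixel columns grow to the right and rows downward; lengths in mm; the calibration is good to about 2 mm. A picture is of the moment at which its call begins: read the wrist's pose just before it. camera_params takes no time and is no camera call.
- arm.job_done(): hands the job in, once; it reports no verdict.
Trained networks look in the newest picture that a camera, given by its name, has taken for a name from the list of things; names that differ only in an ending like _2 or _b are one class to them, and where a whole thing is asked for, a point or a joint stands for the part that bears it (a point fixed in the world has none). Each returns a list of dicts, best first, with "score" (0 to 1); they miss things now and then, are a little off and sometimes report something else, mostly with a low value. They report only what shows in the picture. A call takes as long as a camera call.
- arm.search_frame(thing, camera): "bbox" ([left, top, right, bottom] in pixels, round what is visible of it).
- arm.tip_of(thing, camera): "uv" ([column, row] in pixels: a listed point, or the origin of a listed thing).
The state is a dict: "clock": time; "joints": joint angles; "joint_vel": joint speeds; "joint_efforts": joint torques, N m; "position": TCP position; "ee_rot": TCP orientation; "contact_force": force on the tool from outside, world axes, zero at the start; "wrist_torque": the same for the moment, N m; "gripper_width": finger opening in mm.
Only numpy, scipy, OpenCV 4.12 (cv2) and the standard library are available. Lean on these libraries where they do the work, as an engineer would, in place of code of your own. Each camera call takes 0.05 s, during which the arm holds its last target.

## Working session

There is one attempt and no reset: what is moved stays moved. The work goes in short steps, Python scripts to look and compute and a tool call to move; the robot and the scene stay as the last step left them, time stands still between calls to the robot, and variables do not carry over. Pictures are saved under pics/ and viewed, and the job is handed in when it is done.

Besides the shell and the picture viewer there is one more tool, called after ">>>" as a command line: name --pt "numbers of a row" for each row, then --argument value for the rest. move_arm: Moves the arm, as the interface text tells. Its arguments: {"type":"object","properties":{"targets":{"type":"array","items":{"type":"array","items":{"type":"number"}}}},"required":["targets"]}

```bash
mkdir -p pics; ls; cat > h.py <<'E'
import numpy as np, cv2
from bench import arm
from scipy.spatial.transform import Rotation as R
def cam(name, st=None):
    p=arm.camera_params(name); K=np.array(p["mtx"])
    if name=="wrist":
        st=st or arm.read_state()
        T=np.eye(4);T[:3,:3]=R.from_quat(st["ee_rot"]).as_matrix();T[:3,3]=st["position"]
        C2W=T@np.array(p["mount"])
    else: C2W=np.linalg.inv(np.array(p["world_to_cam"]))
    return K,C2W
def onplane(name,uv,z,st=None):
    K,C=cam(name,st); d=C[:3,:3]@np.linalg.solve(K,[uv[0],uv[1],1.]); o=C[:3,3]
    return o+d*(z-o[2])/d[2]
def proj(name,P,st=None):
    K,C=cam(name,st); q=np.linalg.inv(C)@np.append(P,1); q=K@q[:3]; return q[:2]/q[2]
E
python3 - <<'E'
from h import *
st=arm.read_state(); print(st)
for n in ("scene","side","wrist"):
    im,d=arm.get_image(n); cv2.imwrite(f"pics/a_{n}.png",im)
    K,C=cam(n); print(n,C[:3,3].round(),K[0,0])
    for t,z in (("screw_red_grip",276),("screw_blue_grip",276),("pilot_dot",8),("mark",8),("beam_unit",0)):
        for r in arm.tip_of(t,n)[:2]: print(t,np.round(r["uv"],1),round(r["score"],2),onplane(n,r["uv"],z).round(1))
E
```

```text
pics
{'clock': 0.0, 'joints': array([-9.55402475e-01,  3.85574273e-01,  6.60690778e-03, -5.17824868e-04,
       -1.19398948e+00, -2.58588804e-01]), 'joint_vel': array([ 3.42296090e-04,  4.95500429e-05, -2.92912260e-04,  1.13642715e-03,
       -2.34542920e-03, -1.49052994e-03]), 'joint_efforts': array([-7.44358076e-04, -3.92292917e+01,  1.88403243e+01,  4.18609723e+00,
       -4.57579663e-03, -1.70290252e-05]), 'position': array([ 218.10948243, -585.07656243,  230.20068972]), 'ee_rot': array([ 5.70480471e-01,  8.21310421e-01,  5.94987339e-04, -9.33196423e-04]), 'contact_force': array([0.76075463, 0.68747104, 0.60597052]), 'wrist_torque': array([-0.00500401, -0.02180077, -0.05521304]), 'gripper_width': 85.1967710950694}
scene [-160.  390. 1181.] 458.07202415375207
screw_red_grip [322.3 212.7] 0.42 [453.5  29.2 276. ]
screw_blue_grip [285.  210.2] 0.52 [510.7 104.7 276. ]
beam_unit [306.  264.1] 0.69 [499.5  63.3   0. ]
side [-168. -204. 1129.] 373.39892376918124
screw_blue_grip [272.8 185.5] 0.52 [502.8 101.9 276. ]
mark [428.5 286.6] 0.42 [ 440.2 -429.     8. ]
wrist [ 141. -616.  375.] 300.27376559650355
```

View pics/a_scene.png

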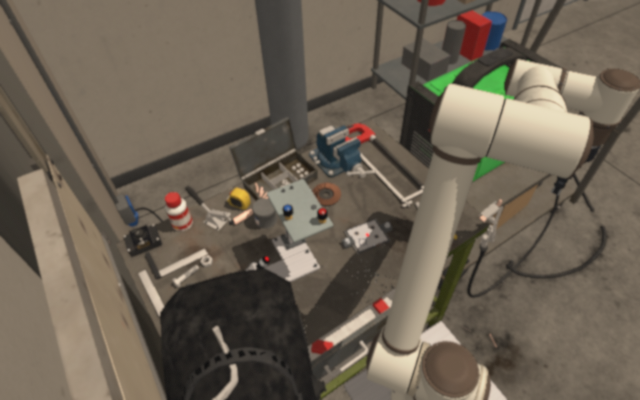

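View pics/a_side.png

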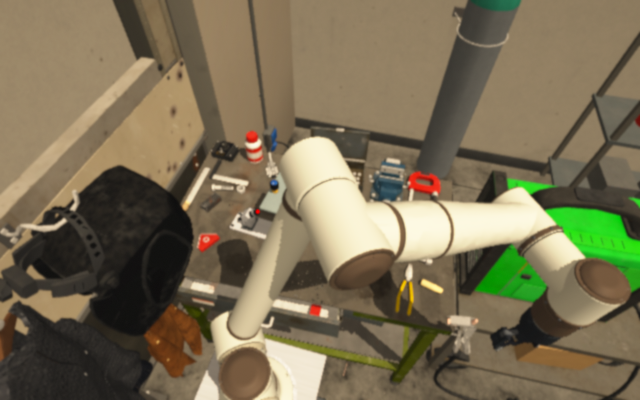

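View pics/a_wrist.png

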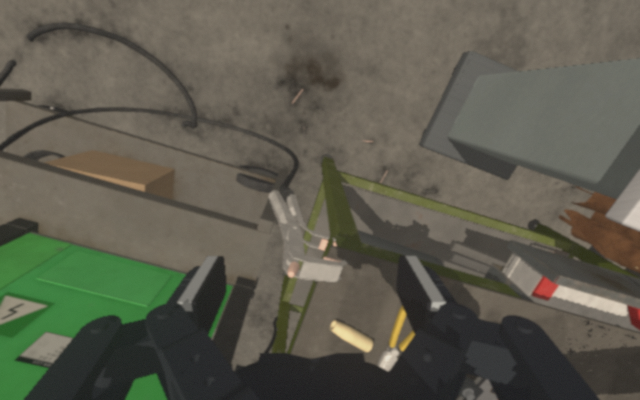

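The scene view shows the head plate with the blue knob near (287,210) and the red knob near (322,213). I'll zoom in on it.

```bash
python3 - <<'E'
import cv2
a=cv2.imread("pics/a_scene.png")[160:300,200:400]; cv2.imwrite("pics/a_z.png",cv2.resize(a,(800,560),interpolation=cv2.INTER_CUBIC))
a=cv2.imread("pics/a_side.png")[140:260,180:340]; cv2.imwrite("pics/a_z2.png",cv2.resize(a,(800,600),interpolation=cv2.INTER_CUBIC))
E
```

```text
(no output)
```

View pics/a_z.png

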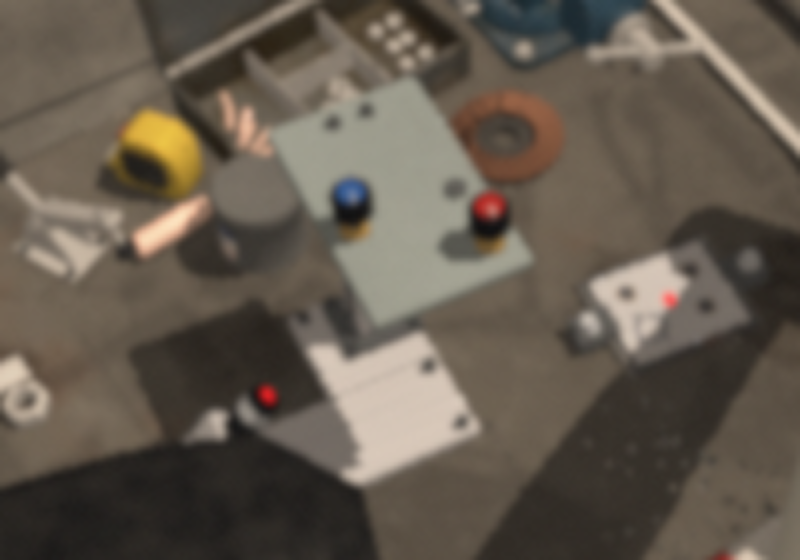

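View pics/a_z2.png

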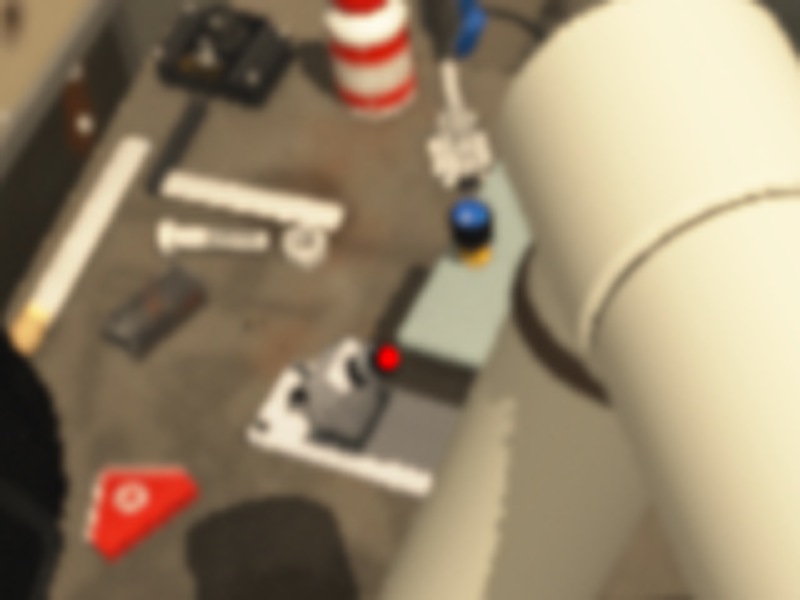

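```bash
cat >> h.py <<'E'
def rel(P,yaw):
    "shift (cm, tool axes) and z turn (deg, tool) for pointing-down pose with tool x at world yaw (deg)"
    st=arm.read_state(); Rm=R.from_quat(st["ee_rot"]); 
    c,s=np.cos(np.radians(yaw)),np.sin(np.radians(yaw))
    Rt=R.from_matrix(np.array([[c,s,0],[s,-c,0],[0,0,-1]]).T)
    return Rm.inv().apply(np.array(P)-st["position"])/10,(Rm.inv()*Rt).as_rotvec(degrees=True)
E
python3 -c "
from h import *
print(rel([480,0,400],180))"
```

```text
(array([ 45.73276921,  44.97458668, -16.86670828]), array([-1.30919036e-03,  4.19995286e-03, -6.95579167e+01]))
```

>>> move_arm --pt "0 0 -10 0 0 0 0" --pt "0 0 -17 0 0 0 0" --pt "4 4 -17 0 0 -7 0" --pt "8 8 -17 0 0 -14 0" --pt "12 12 -17 0 0 -21 0" --pt "16 16 -17 0 0 -28 0" --pt "20 20 -17 0 0 -35 0" --pt "24 24 -17 0 0 -42 0" --pt "28 28 -17 0 0 -49 0" --pt "32 32 -17 0 0 -56 0" --pt "36 36 -17 0 0 -63 0" --pt "40 40 -17 0 0 -69.5 0" --pt "44 44 -17 0 0 -69.5 0" --pt "45.7 45 -17 0 0 -69.5 0" --pt "45.7 45 -17 0 0 -69.5 0" --pt "45.7 45 -17 0 0 -69.5 0"

```text
clock: 2.9
position: [480.1, -0.7, 401.5]
ee_rot: [0.001, 1.0, -0.0, 0.0]
contact_force: [-0.4, 1.0, 0.5]
gripper_width: 85.4
```

```bash
python3 - <<'E'
from h import *
st=arm.read_state(); print(st["clock"],st["position"],st["joints"].round(2))
for n in ("wrist","scene"):
    st=arm.read_state()
    im,d=arm.get_image(n); cv2.imwrite(f"pics/b_{n}.png",im)
    for t,z in (("screw_red_grip",276),("screw_blue_grip",276),("pilot_dot",8),("mark",8),("work_plate",0)):
        for r in arm.tip_of(t,n)[:2]: print(n,t,np.round(r["uv"],1),round(r["score"],2),onplane(n,r["uv"],z,st).round(1))
E
```

```text
2.9 [480.12452917  -0.71276815 401.50261501] [ 0.34  0.06 -0.    0.   -1.51 -0.34]
wrist screw_red_grip [339.8 221.1] 0.73 [453.6  32.  276. ]
wrist screw_blue_grip [283.4 281. ] 0.65 [510.7 100.2 276. ]
wrist pilot_dot [310.4  53. ] 0.59 [ 483.1 -148.6    8. ]
wrist mark [313.6  65.9] 0.58 [ 477.8 -129.3    8. ]
wrist work_plate [307.7  53.9] 0.65 [ 487.6 -148.2    0. ]
scene screw_red_grip [323.9 214.4] 0.62 [446.8  28.7 276. ]
scene screw_blue_grip [286.1 209.5] 0.59 [511.2 101.3 276. ]
scene pilot_dot [187.5 276.9] 0.72 [642.3 382.    8. ]
scene pilot_dot [286.3 207.9] 0.65 [715.4  12.    8. ]
scene work_plate [364.7 233.4] 0.9 [ 498.2 -150.5    0. ]
```

View pics/b_wrist.png

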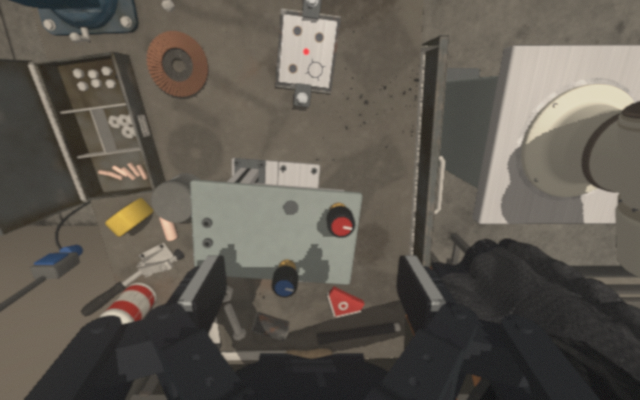

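The wrist view shows the pilot dot near (306,51), the inked ring near (315,70), and welds at (298,31), (319,37) and (293,69). The red knob is near (340,222) and the blue knob near (285,280). Next I measure these more precisely.

```bash
python3 - <<'E'
from h import *
im=cv2.imread("pics/b_wrist.png"); x0,y0=270,0
c=im[0:110,270:350]; cv2.imwrite("pics/b_z.png",cv2.resize(c,(560,770//1)[:2] if False else (436,600),interpolation=cv2.INTER_CUBIC))
f=im.astype(float); red=np.clip(f[:,:,2]-f[:,:,1]-40,0,None); red[110:]=0; red[:,:270]=0; red[:,350:]=0
ys,xs=np.nonzero(red); w=red[ys,xs]; dot=np.array([(xs*w).sum(),(ys*w).sum()])/w.sum(); print("dot",dot,len(xs))
# ring: dark on bright, window
g=cv2.cvtColor(im,cv2.COLOR_BGR2GRAY).astype(float)
win=g[56:84,301:330]; dk=np.clip(np.median(win)-15-win,0,None); 
ys,xs=np.nonzero(dk); w=dk[ys,xs]; ring=np.array([(xs*w).sum()/w.sum()+301,(ys*w).sum()/w.sum()+56]); print("ring",ring)
a=onplane("wrist",dot,8);b=onplane("wrist",ring,8);print(a,b)
z=im[180:310,250:380]; cv2.imwrite("pics/b_k.png",cv2.resize(z,(600,600),interpolation=cv2.INTER_CUBIC))
st=arm.read_state()
for p in ([453,30,276],[510.7,101.5,276]): print(proj("wrist",p))
E
```

```text
dot [305.71121403  51.19814754] 49
ring [314.55740922  71.14229637]
[ 490.83610416 -150.73586281    8.        ] [ 476.41053518 -120.77905421    8.        ]
[340.67883403 218.84848385]
[283.57115834 281.7712429 ]
```

View pics/b_z.png

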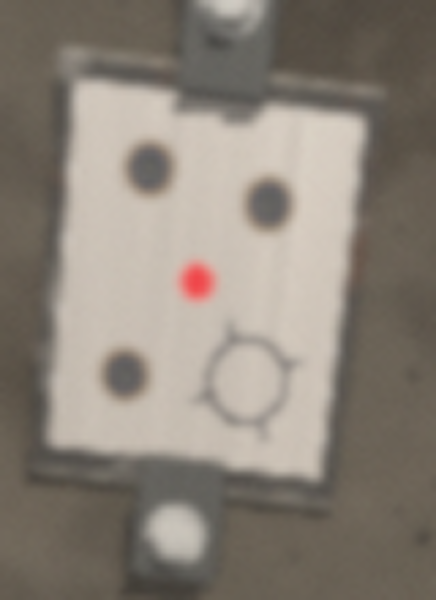

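View pics/b_k.png

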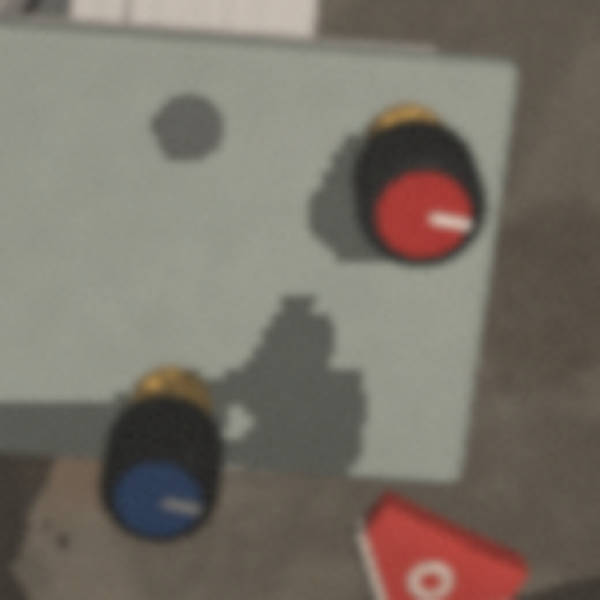

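```bash
python3 - <<'E'
from h import *
r=onplane("wrist",(341.6,226.1),288); b=onplane("wrist",(283.8,287.4),288); print(r,b,np.hypot(*(b-r)[:2]))
dot=onplane("wrist",(305.7,51.2),8)[:2]; ring=onplane("wrist",(315.0,69.1),8)[:2]
print(dot,ring)
B=b[:2]; 
d0,d1=dot-B,ring-B; r0,r1=np.hypot(*d0),np.hypot(*d1)
an=np.arctan2(d1[1],d1[0])-np.arctan2(d0[1],d0[0]); an=(an+np.pi)%(2*np.pi)-np.pi
print(r0,r1,"blue",(r1-r0)/15,"red",an/.0484, "cur blue",(r0-248)/15)
# beam yaw from b-r
yaw=np.degrees(np.arctan2(*(b-r)[1::-1])-np.arctan2(72,50));print("yaw",yaw)
ang0=np.radians(-90+yaw); print("cur red",(np.arctan2(d0[1],d0[0])-ang0)/.0484)
print(rel([r[0],r[1],330],180),rel([r[0],r[1],257],180))
E
```

```text
[453.16163332  32.24579801 288.        ] [509.34936292  99.84299496 288.        ] 87.90018198281844
[ 490.85432148 -150.73316436] [ 475.68705069 -123.89769561]
251.25779227619896 226.2588073029678 blue -1.6665989982154106 red -1.5631374536353053 cur blue 0.21718615174659703
yaw -4.9559986181285565
cur red 0.2649180591557204
(array([2.72214771, 3.2503655 , 7.13262774]), array([ 0.00176761,  0.00257423, -0.06421439])) (array([ 2.72247556,  3.25014011, 14.43262773]), array([ 0.00176761,  0.00257423, -0.06421439]))
```

>>> move_arm --pt "2.7 3.2 4 0 0 0 0" --pt "2.7 3.25 8 0 0 0 0" --pt "2.7 3.25 11 0 0 0 0" --pt "2.7 3.25 14.2 0 0 0 0" --pt "2.7 3.25 14.2 0 0 0 0" --pt "2.7 3.25 14.2 0 0 0 0"

```text
clock: 4.25
position: [454.3, 32.5, 260.7]
ee_rot: [0.0, 1.0, 0.0, 0.001]
contact_force: [0.8, -0.3, 0.1]
gripper_width: 85.1
```

```bash
python3 - <<'E'
from h import *
st=arm.read_state(); print(st["clock"],st["position"],st["joints"].round(2),st["contact_force"])
im,d=arm.get_image("wrist"); cv2.imwrite("pics/c_wrist.png",im)
E
```

```text
4.25 [454.31275488  32.45786523 260.6878992 ] [ 0.43  0.07 -0.34  0.   -1.16 -0.43] [ 0.83721982 -0.28647077  0.07352048]
```

View pics/c_wrist.png

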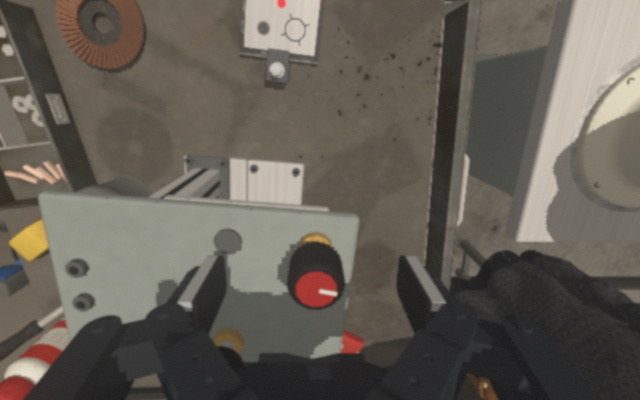

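The red knob top is at (317,288), centred between the fingers, so I close on it and turn.

>>> move_arm --pt "0.1 0 0 0 0 0 255" --pt "0.1 0 0 0 0 0 255" --pt "0.1 0 0 0 0 0 255" --pt "0.1 0 0 0 0 0 255" --pt "0.1 0 0 0 0 0 255" --pt "0.1 0 0 0 0 0 255"

```text
clock: 5.05
position: [452.2, 32.3, 259.8]
ee_rot: [0.0, 1.0, -0.0, -0.0]
contact_force: [-4.2, 1.0, 5.2]
gripper_width: 24.3
```

>>> move_arm --pt "0 0 0 0 0 -9 255" --pt "0 0 0 0 0 -18 255" --pt "0 0 0 0 0 -27 255" --pt "0 0 0 0 0 -36 255" --pt "0 0 0 0 0 -45 255" --pt "0 0 0 0 0 -54 255" --pt "0 0 0 0 0 -63 255" --pt "0 0 0 0 0 -72 255" --pt "0 0 0 0 0 -81 255" --pt "0 0 0 0 0 -90 255" --pt "0 0 0 0 0 -90 255" --pt "0 0 0 0 0 -90 255"

```text
clock: 6.55
position: [452.7, 32.7, 259.8]
ee_rot: [-0.706, 0.708, -0.0, 0.001]
contact_force: [-2.7, 2.8, 5.3]
gripper_width: 23.7
```

```bash
python3 - <<'E'
from h import *
st=arm.read_state(); print(st["clock"],st["position"],st["joints"].round(2),st["contact_force"],st["wrist_torque"])
print(R.from_quat(st["ee_rot"]).as_matrix()[:,0])
for n in("wrist","scene"):
    im,d=arm.get_image(n); cv2.imwrite(f"pics/d_{n}.png",im)
cv2.imwrite("pics/d_z.png",cv2.resize(im[200:260,330:410],(800,600),interpolation=cv2.INTER_CUBIC))
E
```

```text
6.55 [452.66434486  32.70602209 259.79252472] [ 0.43  0.07 -0.34 -0.   -1.16  1.14] [-2.74443922  2.84880776  5.28791593] [0.74620018 0.82437487 0.05095548]
[-3.51051149e-03 -9.99993511e-01 -8.09059679e-04]
```

View pics/d_wrist.png

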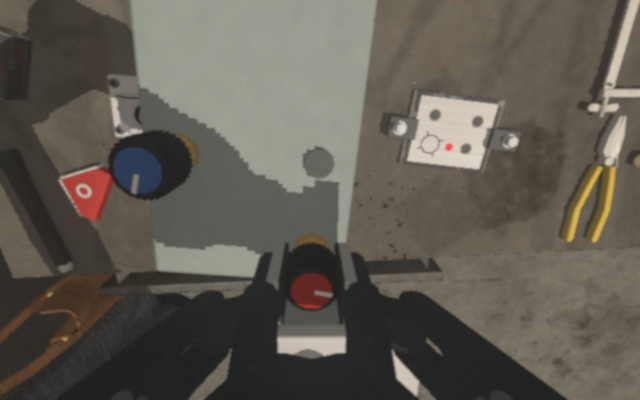

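View pics/d_z.png

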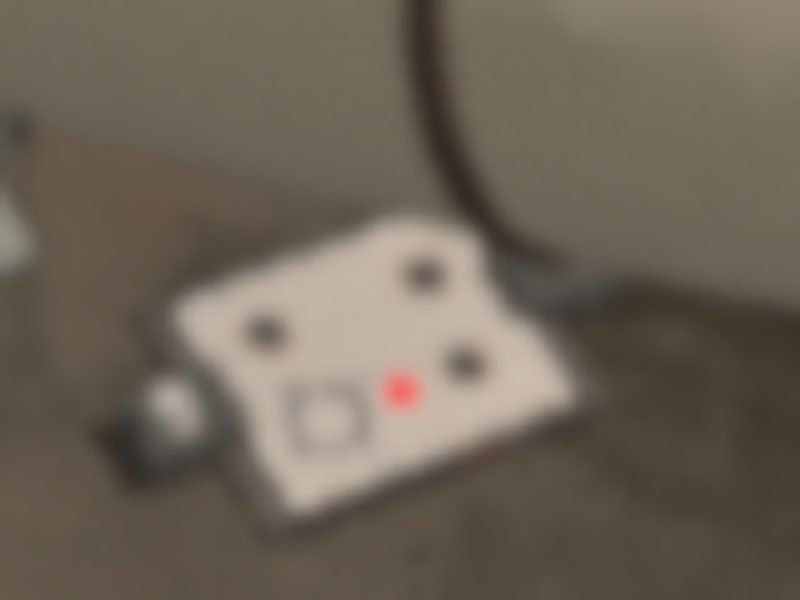

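The dot, now at (449,147) in the wrist view, has swung level with the ring at (429,143). I compute what remains.

```bash
cat > m.py <<'E'
from h import *
import sys
def dotring(im,ringguess,zoomname):
    u,v=ringguess; f=im.astype(float)
    m=np.zeros(im.shape[:2]); m[max(0,int(v)-35):int(v)+35,max(0,int(u)-35):int(u)+35]=1
    red=np.clip(f[:,:,2]-f[:,:,1]-40,0,None)*m
    ys,xs=np.nonzero(red); w=red[ys,xs]; dot=np.array([(xs*w).sum(),(ys*w).sum()])/w.sum()
    c=im[int(v)-25:int(v)+25,int(u)-33:int(u)+33]; cv2.imwrite(zoomname,cv2.resize(c,None,fx=12,fy=12,interpolation=cv2.INTER_CUBIC))
    return dot
def err(dot,ring,B=np.array([509.35,99.84])):
    a=onplane("wrist",dot,8)[:2]; b=onplane("wrist",ring,8)[:2]
    d0,d1=a-B,b-B; r0,r1=np.hypot(*d0),np.hypot(*d1); an=np.arctan2(d1[1],d1[0])-np.arctan2(d0[1],d0[0])
    print(a.round(1),b.round(1),"blue deg",np.degrees((r1-r0)/15).round(1),"red deg",np.degrees(an/.0484).round(1), "mm left", (b-a).round(1))
E
python3 - <<'E'
from m import *
im=cv2.imread("pics/d_wrist.png"); d=dotring(im,(430,143),"pics/d_z2.png"); print(d); err(d,(429.8,143.5))
E
```

```text
[448.46820276 146.58525346]
[ 471.4 -149.5] [ 475.6 -124.4] blue deg -97.1 red deg 1.7 mm left [ 4.1 25.1]
```

View pics/d_z2.png

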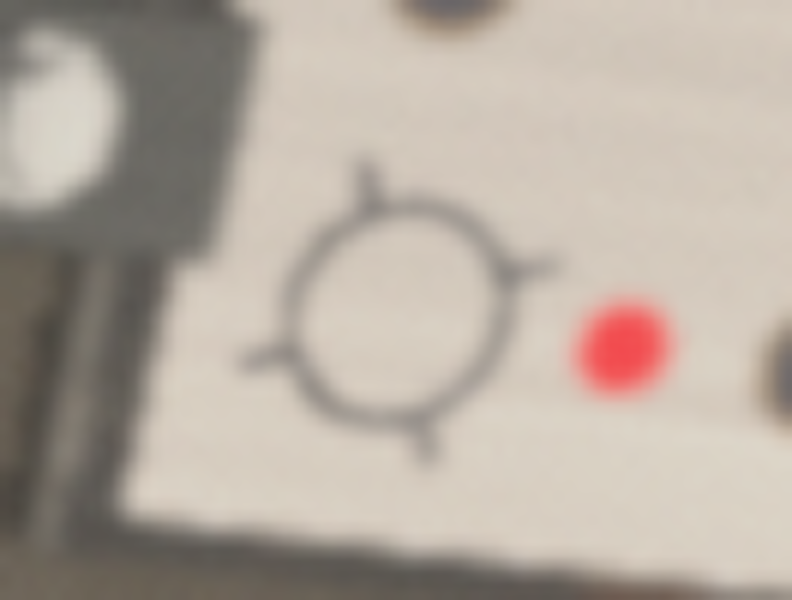

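>>> move_arm --pt "0 0 0 0 0 0 0" --pt "0 0 0 0 0 0 0" --pt "0 0 0 0 0 0 0" --pt "0 0 0 0 0 0 0" --pt "0 0 -3 0 0 0 0" --pt "0 0 -7 0 0 0 0" --pt "-1 -1 -7 0 0 9 0" --pt "-2 -2 -7 0 0 18 0" --pt "-3 -3 -7 0 0 27 0" --pt "-4 -4 -7 0 0 36 0" --pt "-5 -5 -7 0 0 45 0" --pt "-6 -5.6 -7 0 0 54 0" --pt "-6.7 -5.6 -7 0 0 63 0" --pt "-6.7 -5.6 -7 0 0 72 0" --pt "-6.7 -5.6 -7 0 0 81 0" --pt "-6.7 -5.6 -7 0 0 90 0" --pt "-6.7 -5.6 -4 0 0 90 0" --pt "-6.7 -5.6 0 0 0 90 0" --pt "-6.7 -5.6 0 0 0 90 0" --pt "-6.7 -5.6 0 0 0 90 0"

```text
clock: 9.15
position: [509.5, 99.4, 260.9]
ee_rot: [0.0, 1.0, 0.0, 0.001]
contact_force: [0.5, 0.9, 0.1]
gripper_width: 85.2
```

```bash
python3 - <<'E'
from m import *
st=arm.read_state(); print(st["clock"],st["position"],st["joints"].round(2),st["contact_force"],st["wrist_torque"])
im,d=arm.get_image("wrist"); cv2.imwrite(f"pics/e_wrist.png",im)
E
```

```text
9.15 [509.49225524  99.42645215 260.8821649 ] [ 0.51  0.18 -0.2   0.   -1.19 -0.51] [0.51163104 0.88819209 0.08327595] [ 0.01042364 -0.0281294   0.03031501]
```

View pics/e_wrist.png

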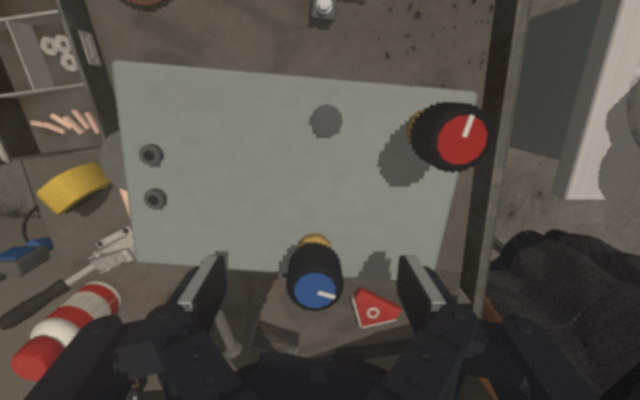

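The blue knob top is at (315,289), centred between the fingers as the red one was. Close and turn it.

>>> move_arm --pt "0 0 0 0 0 0 255" --pt "0 0 0 0 0 0 255" --pt "0 0 0 0 0 0 255" --pt "0 0 0 0 0 0 255" --pt "0 0 0 0 0 0 255" --pt "0 0 0 0 0 0 255" --pt "0 0 0 0 0 -9 255" --pt "0 0 0 0 0 -18 255" --pt "0 0 0 0 0 -27 255" --pt "0 0 0 0 0 -36 255" --pt "0 0 0 0 0 -45 255" --pt "0 0 0 0 0 -54 255" --pt "0 0 0 0 0 -63 255" --pt "0 0 0 0 0 -72 255" --pt "0 0 0 0 0 -81 255" --pt "0 0 0 0 0 -90 255" --pt "0 0 0 0 0 -97 255" --pt "0 0 0 0 0 -97 255" --pt "0 0 0 0 0 -97 255"

```text
clock: 11.58
position: [509.1, 100.4, 259.9]
ee_rot: [0.748, -0.664, 0.0, -0.002]
contact_force: [-1.9, 5.1, 5.0]
gripper_width: 24.1
```

```bash
python3 - <<'E'
from m import *
st=arm.read_state(); print(st["clock"],st["position"],st["joints"].round(2),st["contact_force"],st["wrist_torque"])
im,d=arm.get_image("wrist"); cv2.imwrite(f"pics/f_wrist.png",im)
g=proj("wrist",[475.6,-124,8]); print(g); d=dotring(im,g,"pics/f_z.png"); print(d, "zoom dot",(d-[int(g[0])-33,int(g[1])-25])*12+6); err(d,g)
E
```

```text
11.575 [509.14184411 100.44892415 259.94486751] [ 0.51  0.18 -0.2  -0.   -1.18  1.18] [-1.90540107  5.10056021  4.99059268] [1.45217573 0.70737681 0.00879609]
[466.51797701 203.44732246]
[nan nan] zoom dot [nan nan]
[nan nan] [ 475.6 -124. ] blue deg nan red deg nan mm left [nan nan]m.py:7: RuntimeWarning: invalid value encountered in divide
  ys,xs=np.nonzero(red); w=red[ys,xs]; dot=np.array([(xs*w).sum(),(ys*w).sum()])/w.sum()
```

View pics/f_wrist.png

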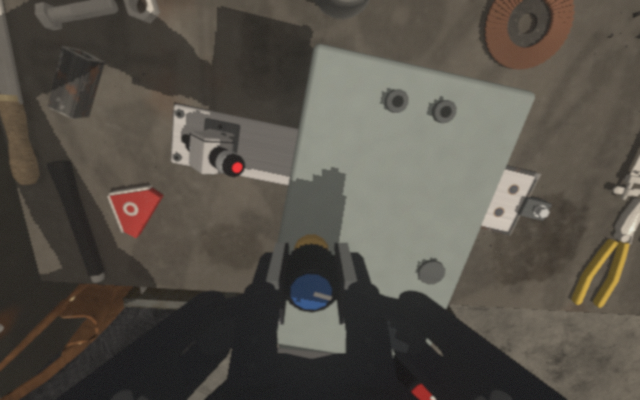

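View pics/f_z.png

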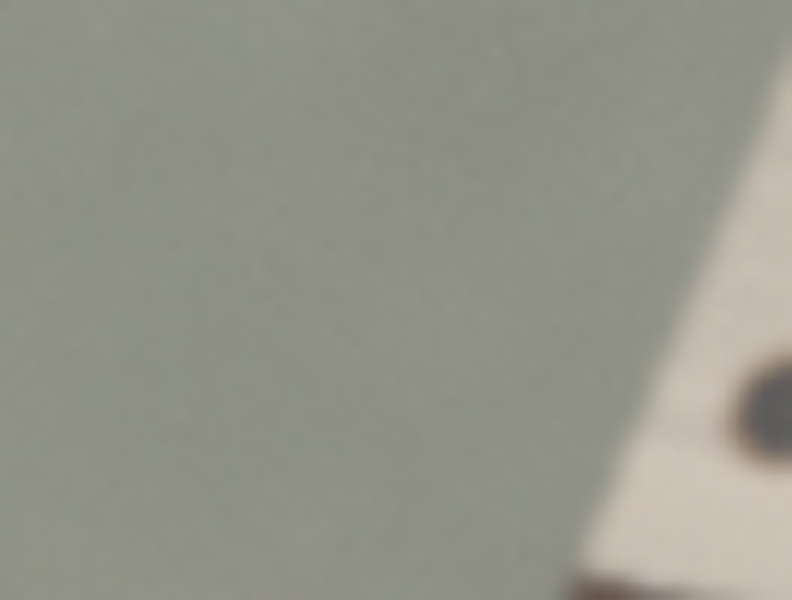

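The head plate hides the ring from here, so I let go and rise to a viewing pose.

>>> move_arm --pt "0 0 0 0 0 0 0" --pt "0 0 0 0 0 0 0" --pt "0 0 0 0 0 0 0" --pt "0 0 0 0 0 0 0" --pt "0 0 -3 0 0 0 0" --pt "0 0 -7 0 0 9 0" --pt "0 0 -11 0 0 18 0" --pt "1 1 -14 0 0 27 0" --pt "4 2 -14 0 0 36 0" --pt "7 3 -14 0 0 45 0" --pt "9.5 4 -14 0 0 54 0" --pt "9.5 4 -14 0 0 63 0" --pt "9.5 4 -14 0 0 72 0" --pt "9.5 4 -14 0 0 81 0" --pt "9.5 4 -14 0 0 90 0" --pt "9.5 4 -14 0 0 97 0" --pt "9.5 4 -14 0 0 97 0" --pt "9.5 4 -14 0 0 97 0"

```text
clock: 13.88
position: [480.2, 0.1, 399.3]
ee_rot: [-0.0, 1.0, -0.0, -0.0]
contact_force: [0.1, -0.1, 0.4]
gripper_width: 85.3
```

```bash
python3 - <<'E'
from m import *
st=arm.read_state(); print(st["clock"],st["position"],st["joints"].round(2),st["contact_force"])
im,d=arm.get_image("wrist"); cv2.imwrite(f"pics/g_wrist.png",im)
g=proj("wrist",[475.6,-124,8]); print(g); d=dotring(im,g,"pics/g_z.png"); print(d, "zoom dot",(d-[int(g[0])-33,int(g[1])-25])*12+6); err(d,g)
E
```

```text
13.875 [4.80193389e+02 7.63778105e-02 3.99282525e+02] [ 0.34  0.06 -0.01  0.   -1.51 -0.34] [ 0.14916868 -0.09841544  0.35228598]
[315.08210462  68.71658512]
[314.8471539   68.80077301] zoom dot [400.1658468  315.60927618]
[ 476.  -123.9] [ 475.6 -124. ] blue deg 0.7 red deg -1.9 mm left [-0.4 -0.1]
```

View pics/g_z.png

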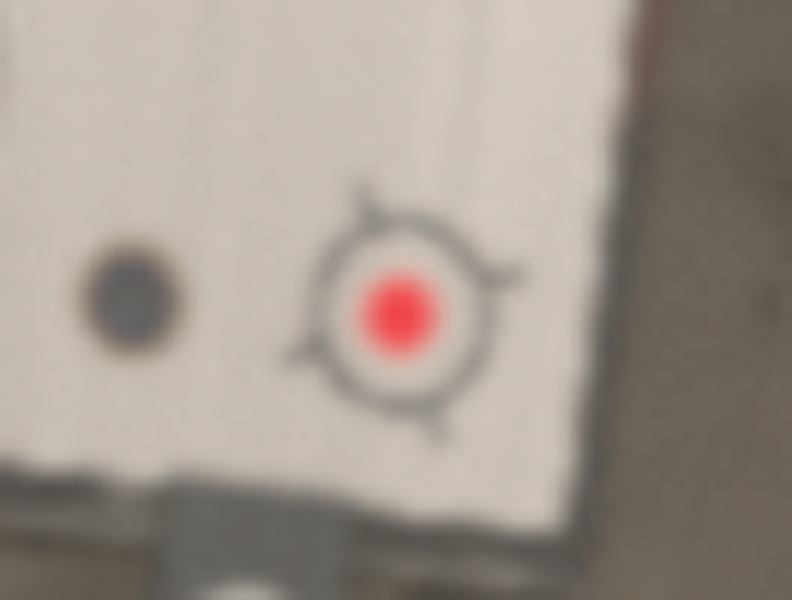

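View pics/g_wrist.png

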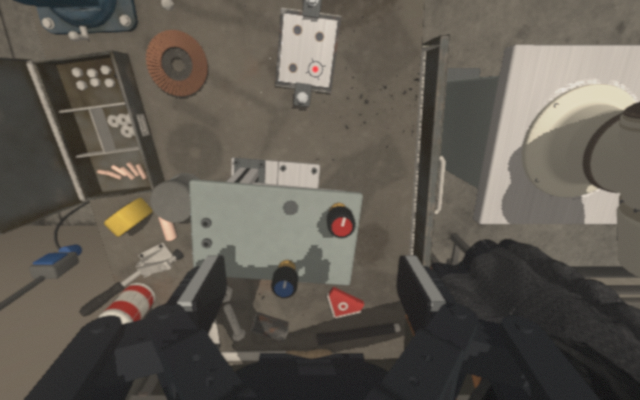

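The dot at zoom (400,315) sits in the middle of the ring, centre about (405,312). That is within about 1 mm, and the gripper is clear of everything.

```bash
python3 -c "
from bench import arm
print(arm.job_done())"
```

```text
the job is handed in; nothing more can be done
None
```

The pilot dot now lies wholly inside the inked ring, and I handed the job in at about 14 s of the 61 s allowed.

- **Screws:** I turned the red-topped screw about 90° anticlockwise and the blue-topped one about 97° anticlockwise. I then let go of both and raised the arm clear.
- **Last check:** In the final wrist picture the dot is within about 1 mm of the ring's centre; the ring leaves 6 mm of slack around it.
- **Contact:** The force readings between moves stayed under about 8 N. The magnet and the other things in that picture look where they were before, and only the two knobs were gripped.
- **Odd readings:** The fingers closed to about 24 mm on the 26 mm knobs, but the turns carried through as planned. One check, taken while still holding the blue knob, failed because the head plate hid the ring. I repeated it from above after letting go.

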